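Open the left-hand screw press and take out its board

ROBOT

A 6-joint arm with a two-finger parallel gripper is mounted at the origin on the work surface. World frame = base frame: x ahead of the robot, y to its left, z up, the work surface at z = 0. Lengths are in mm, angles in rad, forces in N, time in s.
With the tool pointing down it reaches from about 275 to 725 mm from the base axis. Payload 15.9 kg.
Tool frame: the origin (TCP) lies midway between the tips of the shut fingers; the grasp point (between the pads) lies 19 mm behind it (robot.hold_point_z is the distance from the TCP to the grasp point, in mm); z points along the fingers, y is the line along which they close (so a half turn about z gives the same grasp; the last joint's range is limited). The gripper opens to 85 mm and grips with 20 to 120 N. Pads are 22 mm wide; open, the fingers measure 114 mm over their backs; the gripper's body (76 mm by 85 mm) begins 54 mm behind the grasp point. The pads swing forward as they close: fully open they stand 13 mm farther back than shut.
Start: joints at [-1.346, 0.213, -0.034, 1.323, 0, 1.571], TCP at [111.451, -487.405, 200.706] pointing down, gripper open.
Joint ranges: [-2.98, 2.98], [-0.74, 1.72], [-1.14, 1.35], [-2.1, 2.04], [-1.57, 1.44], [-3.14, 3.14]. Speed limits (rad/s): [1.89, 1.89, 2.39, 2.57, 3.14, 3.14].

INTERFACE

Orientations are given as a unit quaternion [w, x, y, z].
In Python, from bench import robot, command_gripper, eyes, ticket gives the robot as it stands. Calls block until the motion is done:
- robot.reach(position, orientation): joint-space move of the TCP to a pose.
- robot.move_l(position, vel=150, frame=None, force_limit=None): straight line of the TCP; frame=None keeps the orientation; vel is the mean speed in mm/s. With force_limit (N) it stops when the force on the tool has changed by that much, and returns True; else False.
- robot.set_joints(angles): joint-space move.
- command_gripper(opening, newtons=None): finger opening in mm; newtons is the grip in N (None keeps the last); returns when the fingers have stopped.
- robot.sleep(seconds).
- robot.ik(position, orientation): joint angles nearest the present ones, or None.
- robot.get_obs(): the state.
- eyes.read_camera(name): name is "scene" or "top" or "wrist"; returns a dict with "pixels" (480x640x3 uint8, red, green, blue), "fovy" (degrees; the focal length in pixels is half the picture's height over the tangent of half this angle, whatever the lens; pixels are square), "cx", "cy" (the principal point, pixels), "view" (4x4, takes a point from world to camera coordinates). Camera axes: x right, y down, z forward; pixel columns grow to the right and rows downward; lengths in mm; the calibration is good to about 2 mm. A picture is of the moment at which its call begins. There is no depth.
A pose or a line that the arm cannot do raises robot.MotionError and nothing moves.
- ticket.finish_job(): hands the job in; it is judged then, once.
The state is a dict: "time_s": time; "joint_pos": joint angles; "joint_velocities": joint speeds; "joint_torque": joint torques, N m; "tool_pos": TCP position; "eef_rot": TCP orientation; "force": force on the tool from outside, world axes, zero at the start; "ft_torque": the same for the moment, N m; "finger_gap": finger opening in mm; "grip_force": force on a finger pad.
Only numpy, scipy, OpenCV 4.12 (cv2) and the standard library are available. Lean on these libraries where they do the work, as an engineer would, in place of code of your own. Each camera call takes 0.05 s, during which the arm holds its last target. There are 200 camera calls.

TASK

The small free-standing press has its wooden pressing board clamped under a screw with a left-hand thread, so it loosens clockwise. Wind the crank open by feel until the board is no longer pinched, without tightening it hard the wrong way or shoving the press across the bench; only then draw the board out along its guides and lay it down gently, flat in the tray. Leave the two bottles and the bowl where they are.

Things in the scene. Friction and masses are not known exactly. Their poses are not given: they have to be found in the camera images.
- press_axis (a point): Point on the press's vertical screw axis, fixed to the press, 166 mm above the bench (level with the middle of the crank's grip when the screw is low). Axes: z up, -x is the direction in which the board slides out, y runs along the beam.
- press_body (a point): Point on the screw axis on the bed, the top of the press's grey iron base, 150 (x) x 130 (y) mm, 36 mm high; axes as press_axis. The press is not fixed: it weighs 5 kg and stands by friction alone (a push of roughly 15 N or more at the crank can slide or twist it); it must stay where it stands (6 mm of shift spoils the job).
- beam_top (a point): Point on the screw axis on top of the beam, 118 mm above the bench; axes as press_axis. The beam is 40 (x) x 130 (y) mm, its underside 92 mm up; its two posts, 30 mm deep in x, stand 43 to 65 mm to either side. A boss on it rises 5 mm more.
- press_front (a point): Middle of the front (-x) face of the press's base, 75 mm from the screw axis, 18 mm above the bench; axes as press_axis.
- grip (a point): Centre of the crank's upright wooden grip, a freely revolving sleeve 18 mm in diameter and 40 mm tall, 52 mm from the screw axis. Its x axis points from the screw axis outwards along the crank arm (14 mm wide, top 22 mm below this point), z up. Turning it clockwise seen from above loosens: crank and screw rise 2.5 mm per radian (left-hand thread) and stay where they are left.
- hub (a point): Crank hub on the screw axis, 28 mm below grip's height, axes as grip. How tight the screw is and how the crank sits on it cannot be seen: it lets go of the board after 0.3 to 2.5 rad clockwise; 0.6 rad later (0.9 to 3.1 rad in all) it meets a solid stop, 1.5 mm clear of the board. Felt at the grip: 2 to 6 N while tight, about 1 N free, steep at the stop; steadily harder the wrong way.
- board_center (a point): Centre of the wooden pressing board, 190 x 50 x 18 mm, 0.15 to 0.27 kg, long axis x, z up. In the press it lies flat on the bed, this point 45 mm above the bench and 60 mm from the screw axis towards the press's -x, between two guides 10 mm high and 140 mm long, with 1.5 mm of play on each side.
- disc (a point): Centre of the flush steel disc on the board's top, 60 mm from board_center towards the board's +x end, where the screw's foot (40 mm across) bears; axes as board_center. The +x end lies 35 mm behind the screw axis, just before a back stop; it clears the beam after 55 mm of travel and the guides after 105 mm.
- tongue (a point): Where to grasp the board: on its centre line, half-way up its 18 mm thickness, 25 mm from its projecting (-x) end, 70 mm from board_center and 130 mm from the screw axis; axes as board_center. It is 50 mm wide here and overhangs the bench with 36 mm of air below and nothing beside it.
- tray: Grey plastic open tray with grey lining, fixed to the bench: 272 x 142 mm outside, 24 mm high, walls and floor 5 mm thick; origin at the centre of its underside, x along its long side, z up. The board fits in it lengthwise either way round.
- bottle_a: Amber glass bottle 48 mm in diameter, 105 mm tall, origin at the centre of its underside. Bystander.
- bottle_b: Amber glass bottle 40 mm in diameter, 80 mm tall, origin at the centre of its underside. Bystander.
- bowl: White bowl 110 mm across, 45 mm high, origin at the centre of its underside. Bystander.
Not all that is in view belongs to the job. Leave any pink look-alike of the part that bears press_axis alone. Of the things that look like the part that bears board_center, the larger one is meant.

How it is judged:
By the outcome, as a careful person would: the job done as asked, in the order asked, and still so for the second after the job is handed in, with the robot touching nothing.
It also fails if it takes over 72 s, if anything falls off the work surface, if the arm or the gripper's body presses on something with over 40 N, if the wrist force passes 120 N, or if a joint passes its speed limit or range.

## Working session

There is one attempt and no reset: what is moved stays moved. The work goes in short steps, each a Python script; the robot and the scene stay as the last script left them, time stands still between calls to the robot, and variables do not carry over. Pictures are saved under pics/ and viewed, at most 10 in all, crops included, and the job is handed in when it is done.

```bash
ls; mkdir -p pics; python3 - <<'E'
from bench import robot, eyes
import cv2, numpy as np
for n in ("scene","top"):
    c=eyes.read_camera(n); cv2.imwrite(f"pics/{n}0.png",c["pixels"][:,:,::-1]); print(n,c["fovy"],c["cx"],c["cy"],np.round(c["view"],4).tolist())
print(robot.get_obs())
E
```

```text
pics
scene 55.22292936187752 310.6535208900667 237.65210881839184 [[-0.7869, 0.6167, -0.0191, 430.021], [0.3518, 0.423, -0.8351, -70.5026], [-0.5069, -0.6639, -0.5498, 1205.4126], [0.0, 0.0, 0.0, 1.0]]
top 42.817237468369825 305.6286803594767 238.0583645573287 [[0.0179, -0.9998, 0.0065, -39.4724], [-0.9902, -0.0187, -0.1383, 568.6997], [0.1384, -0.004, -0.9904, 1124.9942], [0.0, 0.0, 0.0, 1.0]]
{'time_s': 0.1, 'joint_pos': array([-1.34597380e+00,  2.13312733e-01, -3.49493520e-02,  1.32348306e+00,
        9.06648964e-06,  1.57078842e+00]), 'joint_velocities': array([ 0.0012219 , -0.0003519 ,  0.00153604,  0.00066681,  0.00026404,
       -0.00079851]), 'joint_torque': array([-1.79909322e-03, -6.87246466e+01,  4.87809491e+01,  1.21647434e-02,
       -1.99799865e-04,  6.66230036e-06]), 'tool_pos': array([ 111.40089883, -487.1151305 ,  200.28141337]), 'eef_rot': array([-4.71925396e-04,  9.93687949e-01,  1.12178582e-01, -4.87103893e-05]), 'force': array([ 0.00585505, -1.01108654, -0.27828353]), 'ft_torque': array([-0.01810664,  0.00866747, -0.06080031]), 'grip_force': 0.0, 'finger_gap': 85.58129150293793}
```

View pics/scene0.png

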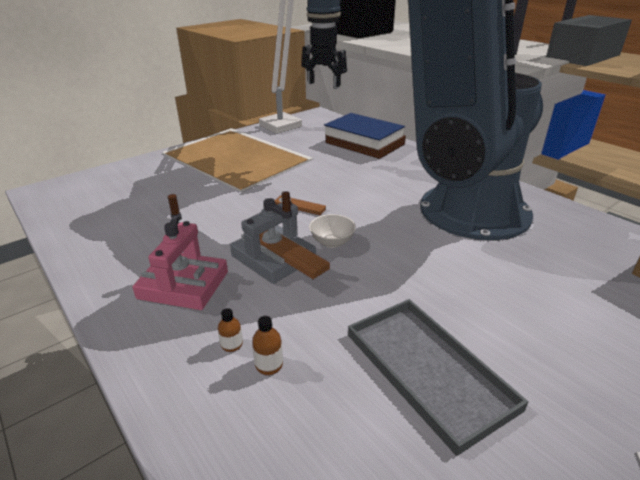

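View pics/top0.png

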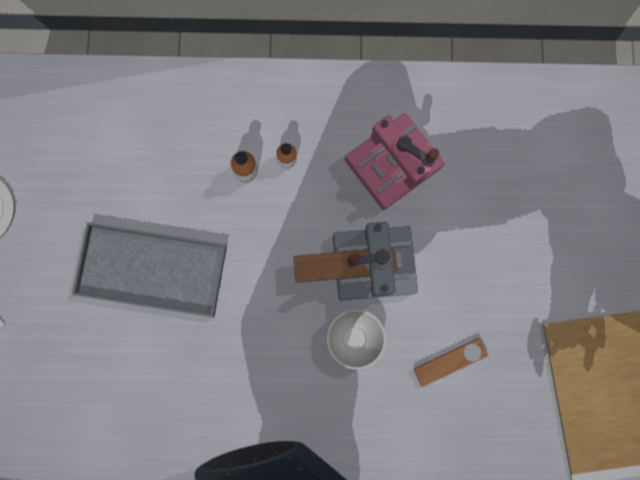

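The top view shows the grey press with its hub at about (382,257), the grip at about (354,260), and the board end at about (294,268). The tray spans (75..227, 225..317), the bowl is at (356,340), and the bottles are at (243,165) and (287,155). The pink press and the small board at (450,362) are decoys. I'll zoom in for accuracy.

```bash
cat > h.py <<'E'
import numpy as np, cv2
from bench import robot, eyes, command_gripper, ticket
def ray(c,u,v,z):
    V=np.array(c["view"]); f=240/np.tan(np.radians(c["fovy"])/2)
    d=np.array([(u-c["cx"])/f,(v-c["cy"])/f,1]); R,t=V[:3,:3],V[:3,3]
    o=-R.T@t; w=R.T@d; return o+w*(z-o[2])/w[2]
def proj(c,p):
    V=np.array(c["view"]); f=240/np.tan(np.radians(c["fovy"])/2)
    q=V[:3,:3]@np.array(p)+V[:3,3]; return c["cx"]+f*q[0]/q[2], c["cy"]+f*q[1]/q[2]
E
python3 - <<'E'
from h import *
im=cv2.imread("pics/top0.png")
cv2.imwrite("pics/crop1.png",cv2.resize(im[210:330,280:440],None,fx=5,fy=5,interpolation=cv2.INTER_CUBIC))
c=eyes.read_camera("top")
for n,u,v,z in [("hub",382,257,145),("grip",354,260,186),("tip",294.5,268.5,54),("bowl",356,340,45),("bA",242,158,105),("bB",287,147,80)]+[("tray",u,v,24) for u,v in [(90,226),(227,243),(215,317),(75,297)]]: print(n,ray(c,u,v,z).round(1))
E
```

```text
hub [ 524.1 -160.7  145. ]
grip [ 513.8 -109.1  186. ]
tip [509.6  -9.2  54. ]
bowl [ 379.8 -125.7   45. ]
bA [705.7  90.1 105. ]
bB [735.4   9.2  80. ]
tray [587.2 387.3  24. ]
tray [559.1 122.1  24. ]
tray [417.5 139.7  24. ]
tray [450.3 406.6  24. ]
```

View pics/crop1.png

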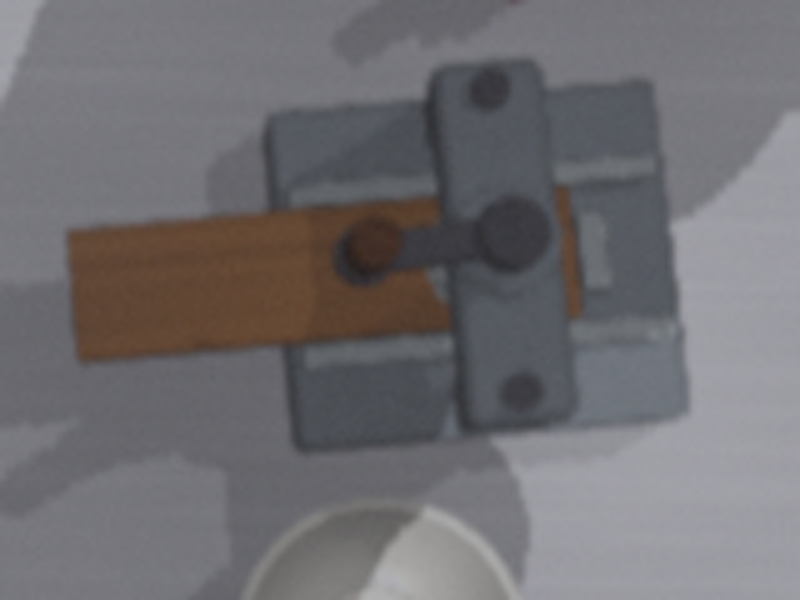

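The crop gives the board corners at (68,231), (80,360), (570,188) and (583,317), the hub at (513,235) and the grip top at (372,243), all in crop pixels at ×5. The grip points nearly along the board's -x.

```bash
python3 - <<'E'
from h import *
c=eyes.read_camera("top"); s=eyes.read_camera("scene")
C=lambda u,v,z: ray(c,280+u/5-.4,210+v/5-.4,z)
B=np.array([C(*p,54) for p in [(68,231),(80,360),(583,317),(570,188)]]); print("board",B.round(1).tolist())
ex=(B[2]+B[3]-B[0]-B[1]); ex/=np.linalg.norm(ex); print("ex",ex, "ctr axis from tip",((B[0]+B[1])/2+155*ex).round(1))
print("len",np.linalg.norm(B[3]-B[0]),np.linalg.norm(B[1]-B[0]))
P=np.array([C(*p,36) for p in [(268,115),(652,82),(688,412),(298,450)]]); print("base ctr",P.mean(0).round(1),"dir",((P[1]+P[2]-P[0]-P[3])[:2]))
Q=np.array([C(*p,118) for p in [(432,64),(543,58),(578,418),(466,430)]]); print("beam ctr",Q.mean(0).round(1),"dir",(Q[0]+Q[1]-Q[2]-Q[3])[:2])
print("hub",C(513,233,148).round(1),"grip top",C(376,240,186).round(1))
o=robot.get_obs(); print(o["eef_rot"])
E
```

```text
board [[533.4, -6.3, 54.0], [485.2, -11.8, 54.0], [504.7, -199.1, 54.0], [553.1, -194.3, 54.0]]
ex [ 0.10395614 -0.99458188  0.        ] ctr axis from tip [ 525.4 -163.2   54. ]
len 189.07166080287993 48.4799188404047
base ctr [ 525.8 -161.5   36. ] dir [  32.53273521 -294.14146356]
beam ctr [ 525.7 -161.6  118. ] dir [257.43601962  24.66199507]
hub [ 525.2 -160.7  148. ] grip top [ 517.8 -110.4  186. ]
[-2.50330388e-04  9.93689489e-01  1.12165658e-01 -4.10812092e-05]
```

```bash
python3 - <<'E'
import cv2
im=cv2.imread("pics/scene0.png")
cv2.imwrite("pics/crop2.png",cv2.resize(im[180:285,225:365],None,fx=5.7,fy=5.7,interpolation=cv2.INTER_CUBIC))
E
```

```text
(no output)
```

View pics/crop2.png

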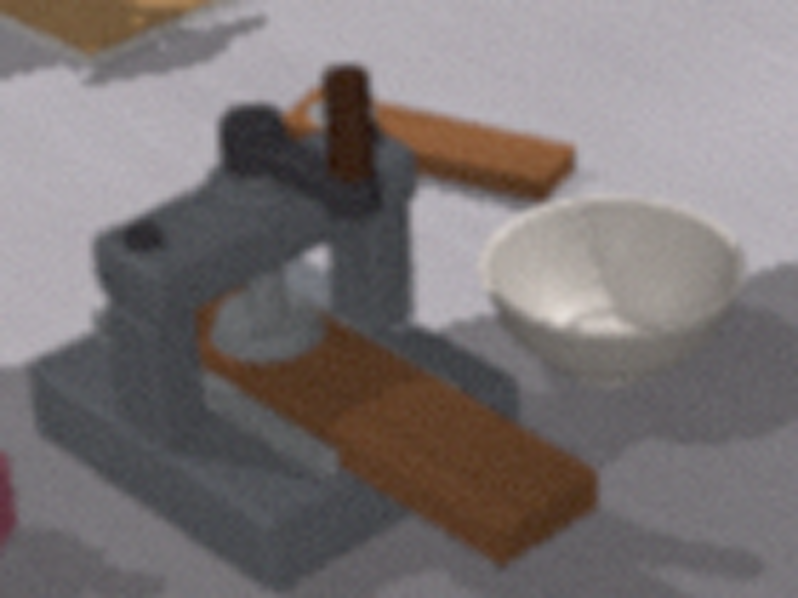

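The close-up confirms the crank arm points along the board towards the tongue, with the foot down on the disc. The screw axis is at about (525.4,-161.8) and the grip at 1.72 rad. Next I'll check the IK over the sweep and approach the grip.

```bash
cat >> h.py <<'E'
AX=np.array([525.4,-161.8]); EX=np.array([.104,-.9946]); EY=np.array([.9946,.104])
def q(yaw): return [0,np.cos(yaw/2),np.sin(yaw/2),0]   # tool down, tool x at angle yaw
def gp(th,z): return [AX[0]+52*np.cos(th),AX[1]+52*np.sin(th),z]
def tang(th,f): return float(f[0]*np.sin(th)-f[1]*np.cos(th))  # component along clockwise tangent
E
python3 - <<'E'
from h import *
s=eyes.read_camera("scene")
print("grip top/bottom proj",proj(s,(517.8,-110.4,186)),proj(s,(517.8,-110.4,146)),"seen (285.9,192.3) (286.4,211.2)")
for off in (0,np.pi):
    for t in (1.72,.7,-.3,-1.3):
        j=robot.ik(gp(t,152),q(t+off)); print(off,t,None if j is None else np.round(j,2))
E
```

```text
grip top/bottom proj (np.float64(286.00284203098187), np.float64(192.28101071679652)) (np.float64(286.9567856748516), np.float64(209.72289662401556)) seen (285.9,192.3) (286.4,211.2)
0 1.72 [-0.21  0.29 -0.06  1.22  0.    1.21]
0 0.7 [-0.22  0.39  0.08  1.26  0.    2.22]
0 -0.3 [-0.3   0.44  0.15  1.29  0.   -3.14]
0 -1.3 [-0.37  0.39  0.08  1.26  0.   -2.22]
3.141592653589793 1.72 [-0.21  0.29 -0.06  1.22  0.   -1.93]
3.141592653589793 0.7 [-0.22  0.39  0.08  1.26  0.   -0.92]
3.141592653589793 -0.3 [-0.3   0.44  0.15  1.29  0.    0.  ]
3.141592653589793 -1.3 [-0.37  0.39  0.08  1.26  0.    0.93]
```

```bash
python3 - <<'E'
from h import *
t=1.72
j=robot.ik(gp(t,235),q(t+np.pi)); robot.set_joints(j); command_gripper(40,20); robot.sleep(.2)
for _ in range(3): print("base",robot.get_obs()["force"].round(2)); robot.sleep(.05)
print(robot.move_l(gp(t,152),vel=80,force_limit=6))
robot.sleep(.15); o=robot.get_obs(); print(o["tool_pos"],o["force"],o["time_s"])
for g in (32,27,23):
    command_gripper(g,20); robot.sleep(.1);o=robot.get_obs(); print(o["finger_gap"],o["force"].round(2),tang(t,o["force"]),o["grip_force"],o["time_s"])
c=eyes.read_camera("wrist"); cv2.imwrite("pics/w1.png",c["pixels"][:,:,::-1])
E
```

```text
base [-0.46  0.19 -0.01]
base [-0.33 -0.2  -0.2 ]
base [ 0.21 -0.11  0.09]
False
[ 517.96351005 -110.43858899  152.40444228] [ 0.11582744  0.0932569  -0.42764132] 5.425
31.71463585794256 [ 0.56 -0.03  1.07] 0.5544368364190992 0.0 5.775
26.869838501247408 [-0.86  0.06 -0.84] -0.8389443809090175 0.0 6.1
23.081616452170245 [0.8  0.24 0.06] 0.8299238472747922 0.0 6.4167
```

View pics/w1.png

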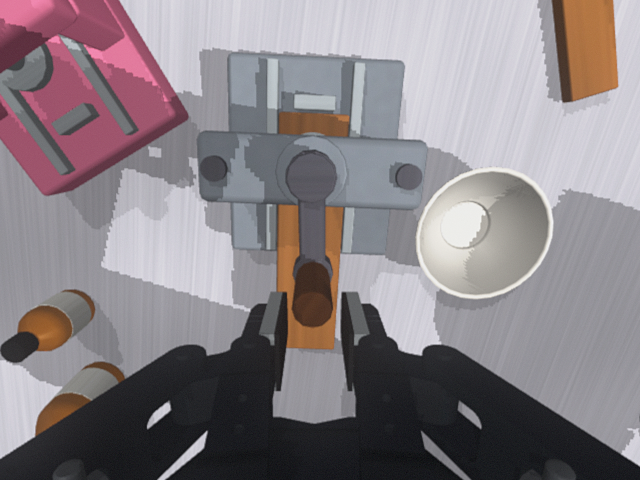

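The wrist view shows the grip (base at about (312,265), top at about (312,308)) centred sideways between the pads, whose upper ends sit at row 295. I'll check the radial alignment by projection.

```bash
python3 - <<'E'
from h import *
c=eyes.read_camera("wrist"); o=robot.get_obs(); print(o["tool_pos"],o["eef_rot"])
for r in (0,41,52,63,72):
  for z in (146,152,171,186):
    p=[AX[0]+r*np.cos(1.72),AX[1]+r*np.sin(1.72),z]; print(r,z,np.round(proj(c,p)))
V=np.array(c["view"]); print("cam pos",-V[:3,:3].T@V[:3,3], V[2,:3])
E
```

```text
[ 517.6799893  -110.39148024  152.02151085] [-2.74884339e-05  7.57830290e-01 -6.52451722e-01  1.63173171e-05]
0 146 [315. 180.]
0 152 [315. 181.]
0 171 [316. 187.]
0 186 [316. 192.]
41 146 [315. 259.]
41 152 [315. 263.]
41 171 [316. 277.]
41 186 [316. 290.]
52 146 [315. 278.]
52 152 [315. 283.]
52 171 [315. 299.]
52 186 [316. 314.]
63 146 [315. 297.]
63 152 [315. 302.]
63 171 [315. 320.]
63 186 [316. 337.]
72 146 [315. 312.]
72 152 [315. 318.]
72 171 [315. 337.]
72 186 [316. 355.]
cam pos [ 529.28240485 -182.36756558  326.050981  ] [-0.0425614   0.28305382 -0.9581592 ]
```

```bash
cat >> h.py <<'E'
def turn(t0,t1,z0=152.,lim=9,step=.05,T0=1.72,ztrack=True):
    """clockwise from angle t0 to t1 (<t0); prints tangential force on tool (resisting = negative)"""
    t=t0; rec=[]
    while t>t1+1e-6:
        t=max(t-step,t1)
        hit=robot.move_l(gp(t,z0+2.5*(T0-t)),vel=25,frame=q(t+np.pi),force_limit=lim)
        F=np.mean([robot.get_obs()["force"]]+[(robot.sleep(.02),robot.get_obs()["force"])[1] for _ in range(3)],0)
        ft=tang(t,F); fr=F[0]*np.cos(t)+F[1]*np.sin(t); rec.append((t,ft))
        print(f"{t:.2f} ft {ft:.1f} fr {fr:.1f} fz {F[2]:.1f}",hit)
        if hit: break
    print("time",robot.get_obs()["time_s"]); return rec
E
python3 - <<'E'
from h import *
c=eyes.read_camera("wrist"); th=1.72
for z in (152,165,180,195):
  for r in (41,52,63):
    p=np.array([AX[0]+r*np.cos(th),AX[1]+r*np.sin(th),z]); e=11.5*np.array([-np.sin(th),np.cos(th),0]); print(r,z,np.round(proj(c,p+e)),np.round(proj(c,p-e)))
turn(1.72,1.57)
E
```

```text
41 152 [338. 263.] [293. 263.]
52 152 [338. 283.] [293. 283.]
63 152 [337. 302.] [293. 302.]
41 165 [340. 272.] [291. 272.]
52 165 [339. 293.] [292. 293.]
63 165 [339. 314.] [292. 314.]
41 180 [342. 284.] [289. 284.]
52 180 [342. 307.] [290. 307.]
63 180 [341. 330.] [290. 330.]
41 195 [345. 299.] [287. 299.]
52 195 [344. 324.] [287. 324.]
63 195 [344. 348.] [288. 348.]
1.67 ft -0.1 fr -0.3 fz 0.1 False
1.62 ft -4.9 fr -0.3 fz 1.3 False
1.57 ft -6.0 fr 0.2 fz 1.4 False
time 7.4667
```

```bash
python3 - <<'E'
from h import *
turn(1.57,1.1,lim=6)
E
```

```text
1.52 ft -5.3 fr 0.1 fz 1.3 False
1.47 ft -5.8 fr 0.6 fz 1.2 False
1.42 ft -5.6 fr 0.1 fz 1.4 False
1.37 ft -5.4 fr 0.7 fz 1.3 False
1.32 ft -4.6 fr 0.1 fz 1.0 False
1.27 ft -5.3 fr 0.5 fz 0.7 False
1.22 ft -5.1 fr 0.0 fz 1.1 False
1.17 ft -5.0 fr 0.3 fz 0.9 False
1.12 ft -5.4 fr -0.1 fz 0.6 False
1.10 ft -5.6 fr 0.4 fz 0.3 False
time 10.4667
```

```bash
python3 - <<'E'
from h import *
t=1.1
while t>-1.35:
    r=turn(t,t-.15,lim=6); t=r[-1][0]
    if max(abs(f) for _,f in r)<2.2 or r[-1][1]<-9: break
E
```

```text
1.05 ft -4.8 fr 0.2 fz -0.2 False
1.00 ft -4.5 fr -0.3 fz 0.5 False
0.95 ft -4.9 fr 0.2 fz -0.7 False
time 11.3667
0.90 ft -4.4 fr 0.5 fz -1.0 False
0.85 ft -4.2 fr 0.2 fz -1.7 False
0.80 ft -3.9 fr 0.5 fz -1.8 False
time 12.2667
0.75 ft -4.2 fr -0.0 fz -1.6 False
0.70 ft -3.5 fr 0.4 fz -2.1 False
0.65 ft -4.1 fr 0.7 fz -1.4 False
time 13.1667
0.60 ft -3.8 fr 0.0 fz -1.4 False
0.55 ft -3.1 fr -0.1 fz -1.8 False
0.50 ft -3.5 fr 0.4 fz -1.9 False
time 14.0667
0.45 ft -3.3 fr 0.1 fz -2.3 False
0.40 ft -2.9 fr 0.1 fz -2.1 False
0.35 ft -3.3 fr 0.0 fz -2.5 False
time 14.9667
0.30 ft -3.0 fr -0.2 fz -2.0 False
0.25 ft -3.1 fr -0.2 fz -2.3 False
0.20 ft -2.6 fr -0.3 fz -2.6 False
time 15.8667
0.15 ft -3.0 fr 0.1 fz -2.5 False
0.10 ft -2.2 fr 0.4 fz -2.2 False
0.05 ft -2.6 fr 0.3 fz -2.3 False
time 16.7667
0.00 ft -2.5 fr 0.0 fz -2.1 False
-0.05 ft -2.0 fr -0.3 fz -1.9 False
-0.10 ft -2.7 fr 0.0 fz -2.1 False
time 17.6667
-0.15 ft -2.4 fr 0.0 fz -2.3 False
-0.20 ft -2.1 fr -0.0 fz -2.1 False
-0.25 ft -2.6 fr 0.2 fz -1.9 False
time 18.5667
-0.30 ft -2.2 fr -0.1 fz -1.9 False
-0.35 ft -2.1 fr 0.2 fz -2.1 False
-0.40 ft -2.2 fr 0.0 fz -1.4 False
time 19.4667
-0.45 ft -1.7 fr 0.5 fz -1.8 False
-0.50 ft -2.0 fr -0.1 fz -1.9 False
-0.55 ft -1.9 fr 0.2 fz -1.5 False
time 20.3667
```

```bash
python3 - <<'E'
from h import *
t=-.55
while t>-1.5:
    r=turn(t,t-.04,lim=4,step=.04); t=r[-1][0]
    if r[-1][1]<-4.5: break
E
```

```text
-0.59 ft -2.0 fr -0.1 fz -1.7 False
time 20.6667
-0.63 ft -2.0 fr 0.5 fz -1.8 False
time 20.9667
-0.67 ft -2.2 fr 0.0 fz -1.9 False
time 21.2667
-0.71 ft -2.0 fr 0.2 fz -1.6 False
time 21.5667
-0.75 ft -1.7 fr -0.3 fz -1.3 False
time 21.8667
-0.79 ft -2.0 fr -0.1 fz -1.3 False
time 22.1667
-0.83 ft -2.3 fr 0.6 fz -1.6 False
time 22.4667
-0.87 ft -2.2 fr -0.2 fz -1.6 False
time 22.7667
-0.91 ft -1.8 fr -0.2 fz -1.3 False
time 23.0667
-0.95 ft -1.7 fr -0.1 fz -1.5 False
time 23.3667
-0.99 ft -1.9 fr -0.1 fz -1.2 False
time 23.6667
-1.03 ft -1.5 fr -0.0 fz -1.7 False
time 23.9667
-1.07 ft -1.8 fr 0.0 fz -1.2 False
time 24.2667
-1.11 ft -1.7 fr -0.1 fz -1.4 False
time 24.5667
-1.15 ft -1.7 fr 0.1 fz -1.1 False
time 24.8667
-1.19 ft -1.8 fr -0.1 fz -0.7 False
time 25.1667
-1.23 ft -1.9 fr 0.1 fz -1.2 False
time 25.4667
-1.27 ft -3.8 fr -0.2 fz -1.9 False
time 25.7667
-1.31 ft -9.3 fr -0.0 fz -3.6 False
time 26.0667
```

The stop is felt at about -1.26 rad, after about 2.9 rad in all; the screw is free. I'll back off, release, and go above the tongue.

```bash
cat >> h.py <<'E'
TG=AX-130*EX; YAW=np.arctan2(EX[1],EX[0])+np.pi
E
python3 - <<'E'
from h import *
t=-1.23; z=152+2.5*(1.72-t)
robot.move_l(gp(t,z),vel=40,frame=q(t+np.pi)); robot.sleep(.1); print(robot.get_obs()["force"].round(1))
command_gripper(40); print(robot.move_l(gp(t,240),vel=200,force_limit=8))
robot.reach([*TG,240],q(YAW)); command_gripper(75)
robot.move_l([*TG,130],vel=200); robot.sleep(.1)
c=eyes.read_camera("wrist"); cv2.imwrite("pics/w2.png",c["pixels"][:,:,::-1]); o=robot.get_obs(); print(o["time_s"],o["tool_pos"],o["force"],o["finger_gap"],o["joint_pos"])
for s,d in ((-155,54),(-130,54),(-80,54),(-75,36)):
  for e in (-25,25): print(s,e,np.round(proj(c,[*(AX+s*EX*-1*-1+e*EY),d])))
c=eyes.read_camera("top"); cv2.imwrite("pics/top2.png",c["pixels"][:,:,::-1])
E
```

```text
[-0.1 -0.2  0.1]
False
29.3083 [512.80142928 -32.57891002 131.31423913] [0.62150782 0.1043005  0.31422563] 75.09743236855307 [-6.34595157e-02  2.61908853e-01 -1.47720177e-01  1.15897348e+00
  2.01049987e-05  1.40320826e+00]
-155 -25 [275. 206.]
-155 25 [347. 206.]
-130 -25 [277. 241.]
-130 25 [346. 241.]
-80 -25 [278. 304.]
-80 25 [344. 304.]
-75 -25 [281. 300.]
-75 25 [342. 300.]
```

View pics/w2.png

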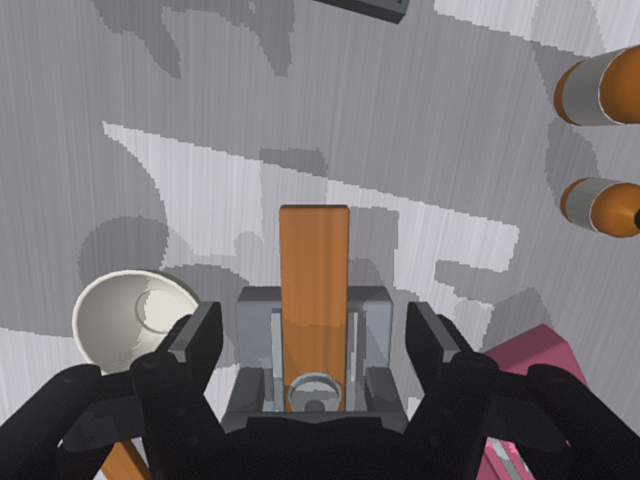

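The board's tip spans (280..349, row 206), within about 2 mm of the prediction and well aligned in yaw. I'll descend and feel both edges for the centre.

```bash
python3 - <<'E'
from h import *
Z=33.
P=lambda e,z=Z: [*(TG+e*EY),z]
print(robot.move_l(P(0),vel=120,force_limit=6)); command_gripper(58,20); robot.sleep(.1)
o=robot.get_obs(); print(o["finger_gap"],o["force"].round(2))
r=[]
for s in (1,-1):
    h=robot.move_l(P(9*s),vel=12,force_limit=2.5); o=robot.get_obs(); e=float((o["tool_pos"][:2]-TG)@EY); r.append(e)
    print(s,h,e,o["force"].round(2)); robot.move_l(P(e-1.5*s),vel=20)
m=sum(r)/2; robot.move_l(P(m),vel=30); robot.sleep(.1)
o=robot.get_obs(); print("mid",m,o["force"].round(2),o["tool_pos"],o["time_s"])
E
```

```text
False
58.08587358544691 [ 0.26 -0.48  0.21]
1 False 8.95781514345185 [-0.31 -0.34 -0.63]
-1 False -8.948162638315077 [ 0.6  -0.04  0.74]
mid 0.004826252568386202 [ 0.05 -0.79 -0.53] [511.80464568 -32.49147888  32.9282615 ] 34.1583
```

No contact on either side, which is unexpected, so I'll look from the side.

```bash
python3 - <<'E'
from h import *
c=eyes.read_camera("scene"); im=c["pixels"][:,:,::-1]
cv2.imwrite("pics/s3.png",cv2.resize(im[170:290,225:385],None,fx=5,fy=5,interpolation=cv2.INTER_CUBIC))
cv2.imwrite("pics/w3.png",eyes.read_camera("wrist")["pixels"][:,:,::-1])
E
```

```text
(no output)
```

View pics/s3.png

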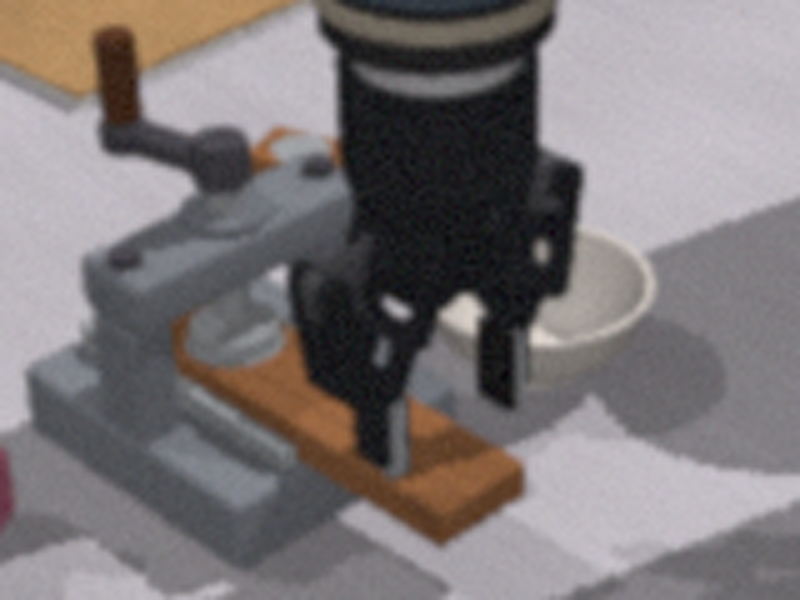

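```bash
python3 - <<'E'
from h import *
c=eyes.read_camera("scene")
for e,s in ((29,(305.6,264.6)),(-29,(328.6,250.6))):
    print(s,[(z,np.round(proj(c,[*(TG+e*EY-11*EX),z]),1).tolist()) for z in (33,40,47,54,61,68,75)])
E
```

```text
(305.6, 264.6) [(33, [307.4, 279.2]), (40, [307.3, 276.5]), (47, [307.2, 273.7]), (54, [307.1, 271.0]), (61, [307.0, 268.2]), (68, [306.9, 265.3]), (75, [306.9, 262.5])]
(328.6, 250.6) [(33, [327.4, 266.9]), (40, [327.4, 264.2]), (47, [327.4, 261.5]), (54, [327.4, 258.7]), (61, [327.4, 256.0]), (68, [327.4, 253.2]), (75, [327.4, 250.4])]
```

The projection puts the fingertips at z≈70, so they sit well above the board, about 35 mm behind the nominal TCP. I'll descend further and repeat the touch.

```bash
python3 - <<'E'
from h import *
Z=4.
P=lambda e,z=Z: [*(TG+e*EY),z]
print(robot.ik([511,333,-35],q(YAW)) is not None)
print(robot.move_l(P(1.5),vel=50,force_limit=3)); o=robot.get_obs(); print(o["tool_pos"],o["force"].round(2))
r=[]
for s in (1,-1):
    h=robot.move_l(P(1.5+7*s),vel=14,force_limit=2.5); o=robot.get_obs(); e=float((o["tool_pos"][:2]-TG)@EY); r.append(e)
    print(s,h,e,o["force"].round(2)); 
    if h: robot.move_l(P(e-1.5*s),vel=20)
m=sum(r)/2; robot.move_l(P(m),vel=30)
o=robot.get_obs(); print("mid",m,o["force"].round(2),o["tool_pos"],o["time_s"])
c=eyes.read_camera("scene"); im=c["pixels"][:,:,::-1]
cv2.imwrite("pics/s4.png",cv2.resize(im[170:290,225:385],None,fx=5,fy=5,interpolation=cv2.INTER_CUBIC))
E
```

```text
True
False
[513.40003606 -32.33591736   4.02700313] [ 0.07 -0.23 -0.5 ]
1 True 8.035190121127242 [-0.8  -0.33 -0.55]
-1 False -5.495069725355236 [ 0.29  0.15 -0.47]
mid 1.2700601978860027 [-0.24 -0.14 -0.99] [513.35822106 -32.32461785   3.93290689] 37.1833
```

View pics/s4.png

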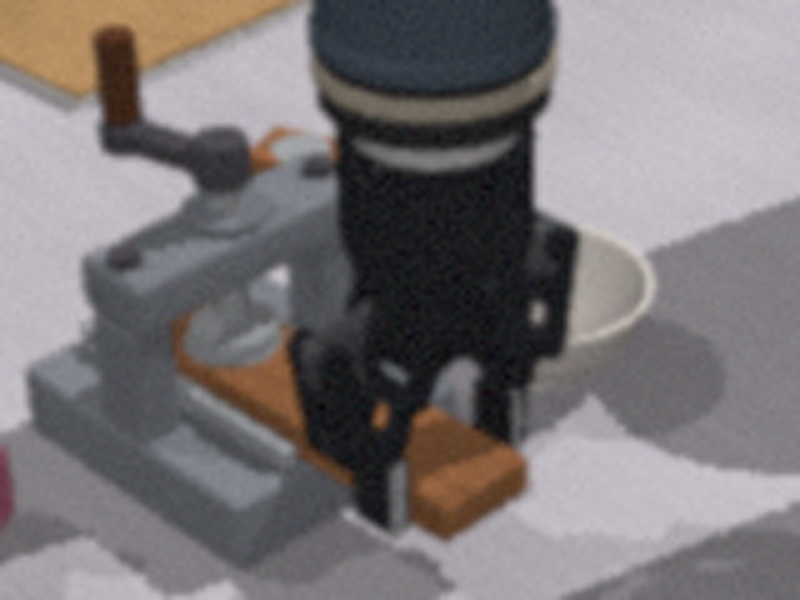

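The fingertips now sit beside the board at about z 42. The board has some lateral play, so gripping in the middle is safe. I'll grip and draw it out.

```bash
python3 - <<'E'
from h import *
P=lambda e,x=0,z=1.: [*(TG+e*EY-x*EX),z]
e=1.5; robot.move_l(P(e),vel=30)
def show(n):
    o=robot.get_obs(); f=o["force"]; print(n,"lat %.1f ax %.1f z %.1f"%(f[:2]@EY,f[:2]@EX,f[2]),"gap %.1f grip %.1f t %.1f"%(o["finger_gap"],o["grip_force"],o["time_s"])); return f[:2]@EY
command_gripper(40,20); robot.sleep(.1); f=show("g20")
if abs(f)>3: # lateral: move with the push
    e+=np.sign(f)*1.; robot.move_l(P(e),vel=20); robot.sleep(.1); f=show("adj")
command_gripper(40,80); robot.sleep(.1); show("g80")
h=robot.move_l(P(e,8),vel=25,force_limit=7); show(f"pull8 {h}")
if not h:
    h=robot.move_l(P(e,118),vel=55,force_limit=7); show(f"pull118 {h}")
E
```

```text
g20 lat -2.1 ax -0.2 z 1.1 gap 49.3 grip 26.8 t 37.8
g80 lat -3.4 ax -1.8 z 5.0 gap 48.4 grip 83.9 t 38.1
pull8 False lat 0.4 ax -3.5 z 3.4 gap 48.3 grip 83.8 t 38.6
pull118 True lat 0.8 ax -4.4 z 4.0 gap 48.6 grip 83.8 t 39.0
```

```bash
python3 - <<'E'
from h import *
o=robot.get_obs(); x=-float((o["tool_pos"][:2]-TG)@EX); e=float((o["tool_pos"][:2]-TG)@EY); print(x,e,o["tool_pos"],o["force"])
P=lambda x,z: [*(TG+e*EY-x*EX),z]
z=1.
def show(n):
    o=robot.get_obs(); f=o["force"]; print(n,"x %.1f lat %.1f ax %.1f z %.1f"%(-(o["tool_pos"][:2]-TG)@EX,f[:2]@EY,f[:2]@EX,f[2]),"gap %.1f t %.1f"%(o["finger_gap"],o["time_s"])); return f[2]
for k in range(3):
    if show(f"z{z}")<1: break
    z+=.4; robot.move_l(P(x,z),vel=20); robot.sleep(.05)
while x<117:
    x=min(x+20,118); h=robot.move_l(P(x,z),vel=45,force_limit=10); show(str(h))
    if h: break
E
```

```text
12.3708578998546 1.4269067166226237 [512.01262621 -20.05010876   0.87177373] [0.31188316 4.47186092 4.00551513]
z1.0 x 12.4 lat 0.8 ax -4.4 z 4.0 gap 48.6 t 39.0
z1.4 x 12.5 lat 0.2 ax -1.6 z 1.7 gap 48.4 t 39.3
z1.7999999999999998 x 12.3 lat -0.6 ax -0.0 z -1.5 gap 48.6 t 39.6
False x 32.5 lat -0.7 ax 0.1 z -2.5 gap 48.2 t 40.2
False x 52.5 lat 0.1 ax -0.4 z -2.3 gap 48.3 t 40.8
False x 72.5 lat 0.6 ax 0.0 z -1.4 gap 48.4 t 41.4
False x 92.5 lat 0.3 ax -0.1 z -2.2 gap 48.6 t 42.0
False x 112.5 lat -0.8 ax -0.2 z -1.9 gap 48.3 t 42.6
False x 118.2 lat 0.2 ax 0.1 z -1.7 gap 48.3 t 42.9
```

The board is out. I'll lift it, carry it over the tray and check.

```bash
python3 - <<'E'
from h import *
o=robot.get_obs(); p=o["tool_pos"]
robot.move_l([p[0],p[1],50],vel=100)
robot.move_l([511.5,333.5,50],vel=140,frame=q(1.456)); robot.move_l([511.5,333.5,15],vel=80); robot.sleep(.2)
o=robot.get_obs(); print(o["tool_pos"],o["force"].round(2),o["finger_gap"],o["time_s"])
c=eyes.read_camera("scene"); im=c["pixels"][:,:,::-1]
a=cv2.resize(im[260:460,320:560],None,fx=2.5,fy=2.5)
t=eyes.read_camera("top")["pixels"][:,:,::-1]; b=cv2.resize(t[200:340,60:240],None,fx=2,fy=2)
out=np.zeros((600,800,3),np.uint8); a=a[:,:400+40]; out[:500,:440]=a; out[:280,440:800]=b; cv2.imwrite("pics/m5.png",out)
E
```

```text
[511.859474   333.71976708  15.57444655] [-0.31  0.71 -2.18] 48.44423449940425 46.2167
```

View pics/m5.png

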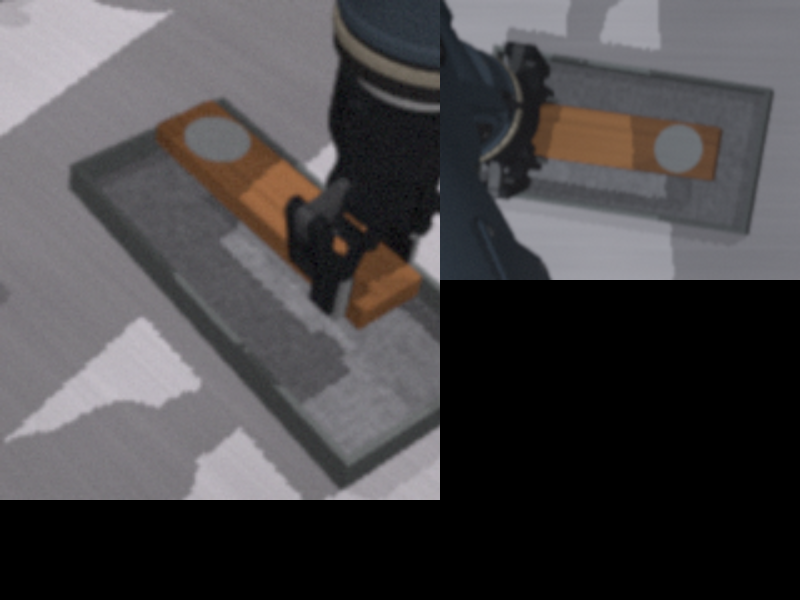

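The board hangs level over the tray, aligned with it and inside the walls: its far end is at composite column 718, against about 760 for the tray wall. I'll lower it with force sensing.

```bash
python3 - <<'E'
from h import *
X=[511.5,333.5]
h=robot.move_l([*X,-23],vel=50,force_limit=4); z=-23
while not h and z>-36:
    z-=1; h=robot.move_l([*X,z],vel=12,force_limit=2.5); f=robot.get_obs()["force"][2]
    if f>1: h=True
o=robot.get_obs(); print(h,o["tool_pos"],o["force"].round(2),o["time_s"])
command_gripper(47,20); robot.sleep(.1); o=robot.get_obs(); print(o["force"].round(2),o["finger_gap"])
command_gripper(62); robot.sleep(.15); o=robot.get_obs(); print(o["force"].round(2),o["finger_gap"])
print(robot.move_l([*X,120],vel=130,force_limit=8)); robot.reach([420,250,260],q(1.456)); robot.sleep(.1)
o=robot.get_obs(); print(o["force"].round(2),o["time_s"])
t=eyes.read_camera("scene")["pixels"][:,:,::-1]; cv2.imwrite("pics/f6.png",t)
E
```

```text
True [511.56530547 333.54571972 -28.18571501] [-4.58 -2.88 12.02] 48.725
[-4.65 -3.21 12.51] 48.13589104698942
[ 0.06  0.16 -0.92] 62.044823841923645
False
[ 0.13 -0.3  -0.88] 51.6583
```

View pics/f6.png

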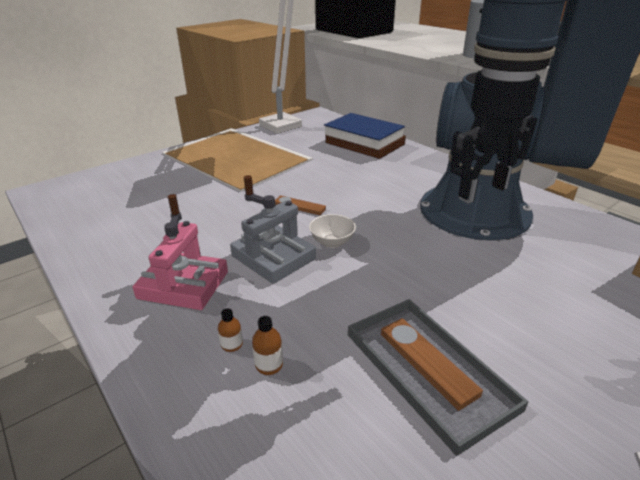

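The board lies flat in the tray, from (385,330) to (480,400). The press, bowl and bottles appear at the same pixels as before, and the arm is clear.

```bash
python3 -c "
from bench import ticket
print(ticket.finish_job())"
```

```text
the job is handed in; nothing more can be done
None
```

I wound the screw open clockwise to its stop (about 2.9 rad), drew the board out and laid it flat in the tray (first contact about 12 N), with no shift of the press, bottles or bowl visible in the last picture; handed in at about 52 s, verdict not shown.

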